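# Start a locking screw in a deep well

## Robot

A 7-joint arm with a two-finger parallel gripper is mounted at the origin on a cart in front of the work surface, level with it; the furniture and walls round the work are solid. World frame = base frame: x ahead of the robot, y to its left, z up, the work surface at z = 0. Lengths are in m, angles in rad, forces in N, time in s.
With the tool pointing down it reaches from about 0.425 to 0.925 m from the base axis. Payload 6.8 kg.
Tool frame: the origin (TCP) lies on the centre line of the jaws, within the pads' length; the fingertips stand 14 mm ahead of it and the grasp point (between the pads) lies 5 mm behind it (r.tips_ahead is the distance from the TCP to the fingertips, in m); z points along the fingers, y is the line along which they close (so a half turn about z gives the same grasp; the last joint's range is limited). The gripper opens to 85 mm and grips with 20 to 120 N. Pads are 22 mm wide; open, the fingers measure 114 mm over their backs; the gripper's body (76 mm by 85 mm) begins 54 mm behind the grasp point. The pads swing forward as they close: fully open they stand 13 mm farther back than shut.
Start: joints at [-1.248, 0.477, 0.022, 1.555, -0.011, 1.109, -0.083], TCP at [0.282, 0.613, 0.245] pointing down, gripper open.
Joint ranges: [-2.96, 2.96], [-0.34, 2.1], [-1.41, 1.46], [0.24, 2.44], [-1.37, 4.51], [0.17, 1.92], [-2.96, 2.96]. Speed limits (rad/s): [2.39, 2.39, 3.14, 3.14, 3.14, 3.14, 3.14].

## Interface

Orientations are given as a rotation vector (axis times angle).
In Python, from bench import r, eyes gives the robot as it stands.
- The arm moves only by the tool step_arm, never from a script. Its argument "rows" is a list of rows, each a list of 6 numbers: the shift along the world's x, y, z in units of 60 cm (1.0 is 60 cm), then the turn, a rotation vector about the world's x, y, z in units of pi rad (1.0 is pi rad). In form: [[x, y, z, rx, ry, rz], ...]. A call has 1 to 5 rows; each row is the pose to reach, as a shift and turn from the pose commanded when the call began, turning the shorter way round; what a row does not reach only later rows make up. A row lasts 1/12 s, in which the tool goes at most 41.7 mm and 7.16 degrees, less where a joint would pass 70% of its speed; a pose out of reach is approached as far as the arm can. A call with a number of a shift or a turn outside -1 to 1 is refused whole. A call with a gripper value outside its range is refused whole. "jaw" is the closure, from 0 (fully open) to 1 (shut), set as the call begins (left out, the last holds). The fingers move at their own pace and stop on an object; "squeeze" is the grip in N (left out, the last holds). Time passes only in rows, so rows that repeat a pose let the fingers close. It gives the time, the measured TCP pose, the force, the opening and the grip force at its end, in the units of the state.
- r.get_obs(): the state, without advancing time (a new reading comes with each control period).
- eyes.grab_frame(name): name is "side" or "top" or "wrist"; returns the picture (400x640x3 uint8, red, green, blue); there is no depth.
- eyes.camera_info(name): a dict with "mtx" (3x3 intrinsics, pixels), "k1" (the pictures are not rectified: a ray, as slopes to the right and down, at radius r is drawn at 1 + k1 r^2 times it, then the intrinsics apply), "extrinsics" (4x4, takes a point from camera to world coordinates); the wrist camera has in their place "tool_from_camera" (4x4, takes a point from camera to tool coordinates, whose origin is the TCP and whose axes are the flange's). Camera axes: x right, y down, z forward; pixel columns grow to the right and rows downward; lengths in m; the calibration is good to about 2 mm. A picture is of the moment at which its call begins: read the wrist's pose just before it. camera_info takes no time and is no camera call.
- r.hand_in(): hands the job in; it is judged then, once.
The state is a dict: "clock": time; "joints": joint angles; "qvel": joint speeds; "tau": joint torques, N m; "tcp_pos": TCP position; "orientation": TCP orientation; "contact_force": force on the tool from outside, world axes, zero at the start; "moment": the same for the moment, N m; "grip_width": finger opening in m; "gripper_force": force on a finger pad.
Only numpy, scipy, OpenCV 4.12 (cv2) and the standard library are available. Lean on these libraries where they do the work, as an engineer would, in place of code of your own. Each camera call takes 0.05 s, during which the arm holds its last target. There are 200 camera calls.

## Task

Take the hex-headed locking screw out of its green stand, lower it upright into the deep well of the blue-footed steel column and, pressing only lightly, feel for the start of the thread at the bottom: turn it backwards (anticlockwise from above) until it drops into the start (turned forwards before that, it jams). Then turn it clockwise until it comes up snug against its end stop (about 0.4 N m, no more), and let go. Do not force it anywhere in the column, and leave the bottles, specimen and test blocks around as they are.

Things in the scene. Friction and masses are not known exactly. Their poses are not given: they have to be found in the camera images.
- screw_grip (a point): where to grip the upright steel screw (124 mm long, about 0.18 kg): on its axis, 108 mm above its tip; z up along the axis. Hexagon head 30 mm across flats, from 84 to 124 mm above the tip; flats face along this point's x axis and every 60 degrees from it. Under the head a flange 40 mm across, 3 mm thick. At the start it stands loose in the stand's hole, 50 mm deep, 34 mm wide.
- screw_tip (a point): the screw's lower end, on its axis (same axes). Tapered nose 6 mm long, then three round thread lugs (pins 5 mm thick, 120 degrees apart, one along x, reaching 16 mm from the axis), undersides 6 mm above the tip. Shank 18 mm across; guide collar 31 mm across at 40 to 60 mm above the tip.
- screw: the locking screw as a whole, origin at its tip, z up along its axis
- well_mouth (a point): centre of the mouth of the plumb well, in the top face of the fixed steel column (60 mm across, 84 mm tall), z up. Bore 35 mm across, chamfered rim 41 mm across. At its bottom is a fixed brass insert with a right-hand three-start thread; its turned position is unknown, the column's heading does not tell it. The screw's nose passes freely through its middle.
- thread_land (a point): on the well's axis, 58 mm below the mouth, level with the thread's lands, z up. Every 120 degrees, going anticlockwise from above: rib (12 degrees, 6 to 8 mm above the land: blocks a lug turned clockwise along a land), land (68), gap (40, so about 18 degrees of play for a lug), next rib, which stops a lug in the gap. Tip below the mouth: 64 mm with the lugs on lands, 56 to 61 mm on ribs.
- thread_end (a point): on the well's axis, 79 mm below the mouth: where the tip is when the screw is fully home (flange then 2 mm above the mouth). In the gaps the lugs drop 10 mm (tip 74 mm below the mouth); turned clockwise from there they run under the lands down a helix of 5.05 mm per radian, with 2 mm axial play, to a hard end stop 1.0 to 1.4 rad on.
- column: the fixed steel column with its insert and blue foot, 90 x 90 mm; origin at the centre of its underside, z up. Its thread is spoilt if the screw bears on it anywhere with more than 60 N; snug at the end stop means lugs and stop bearing on each other with 18 to 60 N in all, at about 13.5 mm from the axis (0.25 to 0.8 N m of turning)
- etchant_bottle_mid (a point): bystander: small dropper bottle, 38 mm across, 118 mm tall; its middle
- vial_1_mid (a point): bystander: white vial, 26 mm across, 54 mm tall; its middle
- reference_block_2_mid (a point): bystander: steel disc, 50 mm across, 12 mm thick; its middle
- specimen_mount_1_mid (a point): bystander: black resin disc specimen, 30 mm across, 16 mm tall; its middle

How it is judged:
By the outcome, as a careful person would: the job done as asked, in the order asked, and still so for the second after the job is handed in, with the robot touching nothing.
It also fails if it takes over 67 s, if anything falls off the work surface, if the arm or the gripper's body presses on something with over 40 N, if the wrist force passes 120 N, or if a joint passes its speed limit or range.

## Working session

There is one attempt and no reset: what is moved stays moved. The work goes in short steps, Python scripts to look and compute and a tool call to move; the robot and the scene stay as the last step left them, time stands still between calls to the robot, and variables do not carry over. Pictures are saved under pics/ and viewed, at most 10 in all, crops included, and the job is handed in when it is done.

Besides the shell and the picture viewer there is one more tool, called after "Call:" by a JSON object that holds its "method" and its "body". step_arm: Moves the arm, as the interface text tells. Shifts and turns lie within -1 to 1; 1 stands for 60 cm of shift or pi rad of turn. Its arguments: {"type":"object","properties":{"rows":{"type":"array"},"jaw":{"type":"number"},"squeeze":{"type":"number"}},"required":["rows"]}

```bash
ls; mkdir -p pics; python3 - <<'E'
from bench import r, eyes
import cv2,numpy as np
np.set_printoptions(precision=4,suppress=True)
print(r.get_obs(), r.tips_ahead)
for n in ("side","top","wrist"):
    print(n,eyes.camera_info(n))
    cv2.imwrite(f"pics/{n}0.png",eyes.grab_frame(n)[:,:,::-1])
E
```

```text
pics
{'clock': 0.0, 'joints': array([-1.2481,  0.4778,  0.0223,  1.5564, -0.0115,  1.1093, -0.0831]), 'qvel': array([-0.0009,  0.0005,  0.0004,  0.0009, -0.0002, -0.0006, -0.001 ]), 'tau': array([  0.0005, -59.6437,   1.6075, -28.1213,   0.0124,   0.009 ,
        -0.    ]), 'tcp_pos': array([0.2817, 0.6128, 0.2443]), 'orientation': array([-0.6714, -3.0688,  0.0028]), 'contact_force': array([-0.261 , -0.0265,  0.612 ]), 'moment': array([0.0316, 0.0452, 0.0025]), 'gripper_force': 0.0, 'grip_width': 0.08546734717799884} 0.014
side {'mtx': array([[372.1404,   0.    , 320.5622],
       [  0.    , 372.1404, 204.5313],
       [  0.    ,   0.    ,   1.    ]]), 'k1': -0.04491940414968115, 'extrinsics': array([[ 0.9975, -0.0487,  0.0511,  0.5017],
       [-0.07  , -0.5938,  0.8016, -0.5801],
       [-0.0087, -0.8031, -0.5957,  0.6029],
       [ 0.    ,  0.    ,  0.    ,  1.    ]])}
top {'mtx': array([[496.1776,   0.    , 314.0251],
       [  0.    , 496.1776, 201.117 ],
       [  0.    ,   0.    ,   1.    ]]), 'k1': -0.12207162824758522, 'extrinsics': array([[ 0.018 , -0.9973,  0.0713,  0.4611],
       [-0.9998, -0.018 ,  0.0007,  0.1255],
       [ 0.0006, -0.0713, -0.9975,  1.2671],
       [ 0.    ,  0.    ,  0.    ,  1.    ]])}
wrist {'mtx': array([[289.4014,   0.    , 317.7379],
       [  0.    , 289.4014, 201.8576],
       [  0.    ,   0.    ,   1.    ]]), 'k1': -0.040559360902050264, 'tool_from_camera': array([[-0.0009, -0.9494, -0.3141,  0.0799],
       [ 1.    , -0.0011,  0.0006,  0.0003],
       [-0.0009, -0.3141,  0.9494, -0.1287],
       [ 0.    ,  0.    ,  0.    ,  1.    ]])}
```

View pics/top0.png

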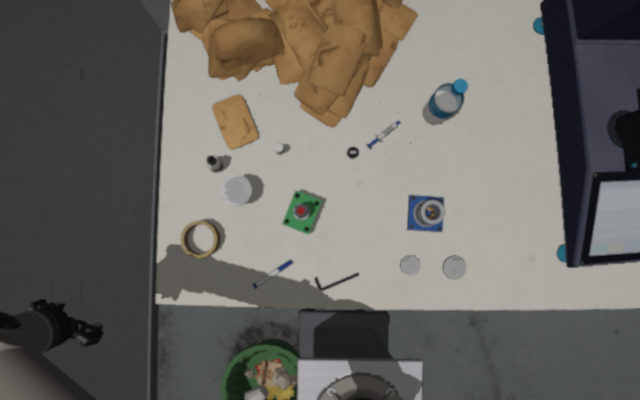

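View pics/side0.png

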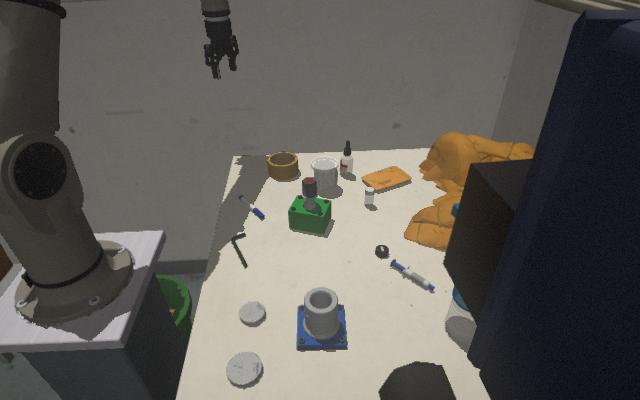

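The top view shows the green stand with the screw near (302,211) and the column near (430,212). The side view shows the screw head near (310,187) and the column top near (321,299). Next I'll zoom in on these areas.

```bash
cat > h.py <<'E'
import numpy as np, cv2
from bench import r, eyes
from scipy.spatial.transform import Rotation as R
np.set_printoptions(precision=4,suppress=True)
def ext(n,obs=None):
    i=eyes.camera_info(n)
    if n!="wrist": return i,np.array(i["extrinsics"])
    T=np.eye(4);T[:3,:3]=R.from_rotvec(obs["orientation"]).as_matrix();T[:3,3]=obs["tcp_pos"]
    return i,T@np.array(i["tool_from_camera"])
def ray(n,px,obs=None):
    i,E=ext(n,obs)
    p=cv2.undistortPoints(np.array([[px]],float),i["mtx"],np.array([i["k1"],0,0,0.]))[0,0]
    return E[:3,3],E[:3,:3]@np.array([p[0],p[1],1.])
def atz(n,px,z,obs=None):
    o,d=ray(n,px,obs); return o+d*(z-o[2])/d[2]
def proj(n,P,obs=None):
    i,E=ext(n,obs); c=np.linalg.inv(E)
    rv=cv2.Rodrigues(c[:3,:3])[0]
    return cv2.projectPoints(np.array(P,float).reshape(-1,1,3),rv,c[:3,3],i["mtx"],np.array([i["k1"],0,0,0.]))[0][:,0]
def tri(a,b):
    (o1,d1),(o2,d2)=a,b
    s=np.linalg.lstsq(np.c_[d1,-d2],o2-o1,rcond=None)[0]
    p,q=o1+d1*s[0],o2+d2*s[1]; return (p+q)/2,np.linalg.norm(p-q)
E
python3 - <<'E'
import cv2,numpy as np
t=cv2.imread("pics/top0.png");s=cv2.imread("pics/side0.png")
z=lambda im,x,y,w,h:cv2.resize(im[y:y+h,x:x+w],(400,300),interpolation=cv2.INTER_CUBIC)
a=np.hstack([z(t,270,185,64,48),z(t,398,188,64,48)])
b=np.hstack([z(s,270,165,80,60),z(s,282,280,80,60)])
cv2.imwrite("pics/c1.png",np.vstack([a,b]))
E
```

```text
(no output)
```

View pics/c1.png

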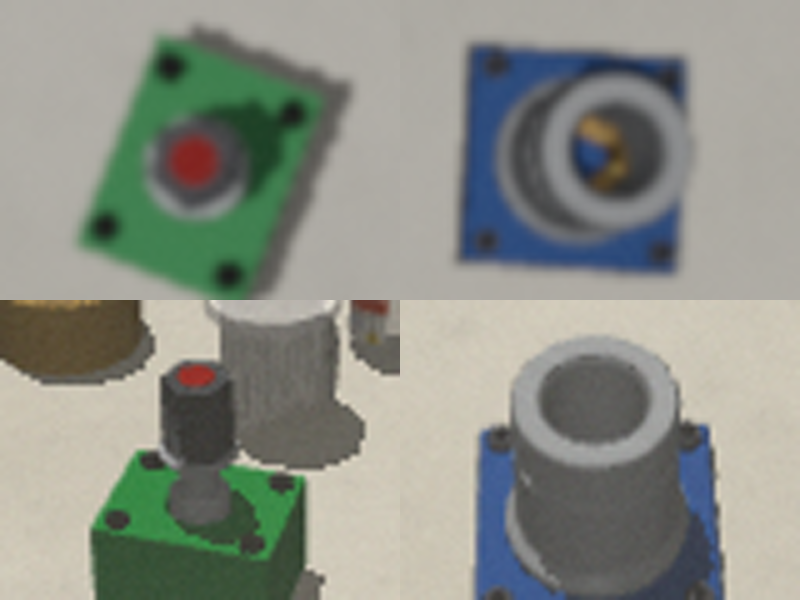

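```bash
python3 - <<'E'
from h import *
print("screw top",tri(ray("top",(301.2,210.6)),ray("side",(309.2,180.2))))
print("col mouth",tri(ray("top",(432.6,212.0)),ray("side",(321.0,299.9))))
E
```

```text
screw top (array([0.5213, 0.1553, 0.1289]), np.float64(0.002353711522499995))
col mouth (array([ 0.526 , -0.1596,  0.0829]), np.float64(0.002780604212198626))
```

Call:
{"method": "step_arm", "body": {"rows": [[0.133,-0.254,-0.03,0,0,0],[0.133,-0.254,-0.03,0,0,0],[0.133,-0.254,-0.03,0,0,0],[0.133,-0.254,-0.03,0,0,0],[0.133,-0.254,-0.03,0,0,0]]}}

```text
clock: 0.57
tcp_pos: [0.3666, 0.4525, 0.2263]
orientation: [0.686, 3.063, -0.008]
contact_force: [0.3, -0.7, -0.1]
grip_width: 0.0857
gripper_force: 0.0
```

Call:
{"method": "step_arm", "body": {"rows": [[0.133,-0.254,-0.03,0,0,0],[0.133,-0.254,-0.03,0,0,0],[0.133,-0.254,-0.03,0,0,0],[0.133,-0.254,-0.03,0,0,0],[0.133,-0.254,-0.03,0,0,0]]}}

```text
clock: 0.98
tcp_pos: [0.4449, 0.3003, 0.2086]
orientation: [0.687, 3.064, -0.007]
contact_force: [0.4, -0.5, 0.3]
grip_width: 0.0853
gripper_force: 0.0
```

Call:
{"method": "step_arm", "body": {"rows": [[0.132,-0.254,-0.03,0,0,0],[0.132,-0.254,-0.03,0,0,0],[0.132,-0.254,-0.03,0,0,0],[0.132,-0.254,-0.03,0,0,0],[0.132,-0.254,-0.03,0,0,0]]}}

```text
clock: 1.4
tcp_pos: [0.5233, 0.1478, 0.1908]
orientation: [0.687, 3.064, -0.006]
contact_force: [0.5, -1.0, 0.2]
grip_width: 0.0851
gripper_force: 0.0
```

```bash
python3 - <<'E'
from h import *
o=r.get_obs(); print(o); im=eyes.grab_frame("wrist")[:,:,::-1]; cv2.imwrite("pics/w1.png",im)
np.save("o1.npy",o,allow_pickle=True)
print(proj("wrist",[[.5213,.1553,.129]],o))
u,v=proj("wrist",[[.5213,.1553,.129]],o)[0].astype(int)
x,y=max(u-80,0),max(v-60,0); print(x,y)
cv2.imwrite("pics/w1c.png",cv2.resize(im[y:y+120,x:x+160],(800,600),interpolation=cv2.INTER_CUBIC))
E
```

```text
{'clock': 1.4, 'joints': array([-0.5516,  0.3256,  0.195 ,  1.9363, -0.0748,  0.8875,  0.8105]), 'qvel': array([ 0.0573,  0.0214, -0.0475, -0.0215, -0.0381,  0.0089,  0.0435]), 'tau': array([ -2.2623, -44.3781,   0.5591, -24.5652,  -0.3919,  -0.1582,
         0.8011]), 'tcp_pos': array([0.5233, 0.1478, 0.1908]), 'orientation': array([ 0.6867,  3.0639, -0.0059]), 'contact_force': array([ 0.5494, -1.0489,  0.2199]), 'moment': array([-0.0653,  0.0152, -0.0102]), 'gripper_force': 0.0, 'grip_width': 0.08510255898166033}
[[325.7216 217.6448]]
245 157
```

View pics/w1c.png

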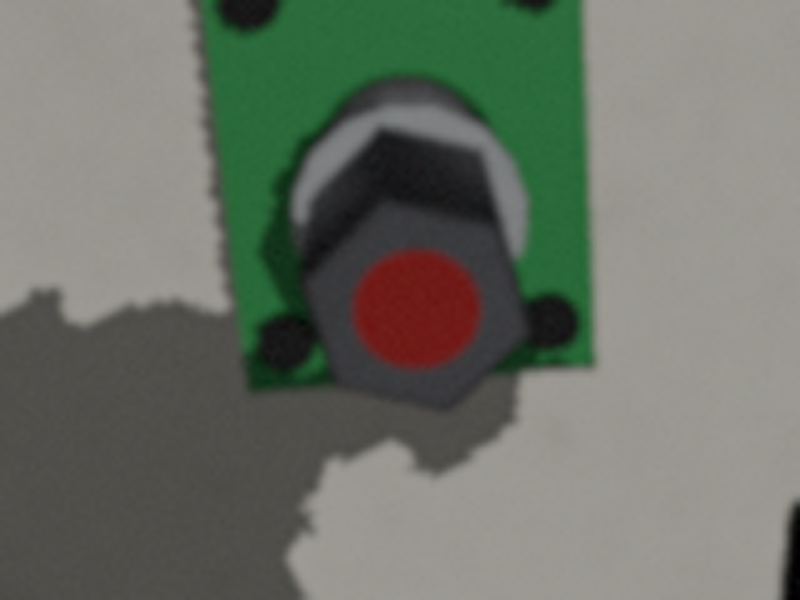

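The picture shows the hex corners at crop (390,197), (498,222), (528,325), (447,410), (337,383) and (304,282), with the red cap centred at (417,308).

```bash
python3 - <<'E'
from h import *
o=np.load("o1.npy",allow_pickle=True).item()
c=np.array([(390,197),(498,222),(528,325),(447,410),(337,383),(304,282),(417,308)])/5-.1*0+np.array([245,157])
for z in (.126,.129,.132):
    P=np.array([atz("wrist",p,z,o) for p in c]); m=P[:6].mean(0); d=(P[:6]-m)[:,:2]
    a=np.degrees(np.arctan2(d[:,1],d[:,0])); k=np.angle(np.mean(np.exp(6j*np.radians(a))))/6*180/np.pi
    print(z,m,P[6],np.linalg.norm(d,axis=1).mean(),a,"vertex ang mod60",k%60,"flat",(k+30)%60)
M=R.from_rotvec(o["orientation"]).as_matrix(); print(M, "y ang",np.degrees(np.arctan2(M[1,1],M[0,1])))
p=np.array([.5213,.1553,.129])
E
```

```text
0.126 [0.5234 0.1565 0.126 ] [0.5239 0.1563 0.126 ] 0.0167595364216622 [ 168.5924  112.7823   53.5662   -9.9583  -68.5607 -127.3538] vertex ang mod60 51.51622238913716 flat 21.516222389137162
0.129 [0.5223 0.157  0.129 ] [0.5228 0.1567 0.129 ] 0.016499435240926424 [ 168.5924  112.7823   53.5662   -9.9583  -68.5607 -127.3538] vertex ang mod60 51.51622238913715 flat 21.51622238913715
0.132 [0.5212 0.1574 0.132 ] [0.5216 0.1571 0.132 ] 0.016239334060190624 [ 168.5924  112.7823   53.5662   -9.9583  -68.5607 -127.3538] vertex ang mod60 51.51622238913713 flat 21.516222389137127
[[-0.9043  0.4268  0.0008]
 [ 0.4268  0.9043 -0.004 ]
 [-0.0024 -0.0033 -1.    ]] y ang 64.73428256149221
```

Call:
{"method": "step_arm", "body": {"rows": [[0,0,0,0,0,0.0933],[0,0,0,0,0,0.0933],[0,0,0,0,0,0.0933],[0,0,0,0,0,0.0933],[0,0,0,0,0,0.0933]]}}

```text
clock: 1.87
tcp_pos: [0.5203, 0.1573, 0.1913]
orientation: [-0.217, -3.134, -0.001]
contact_force: [0.0, -0.5, -0.6]
grip_width: 0.0853
gripper_force: 0.0
```

```bash
python3 - <<'E'
from h import *
o=r.get_obs(); im=eyes.grab_frame("wrist")[:,:,::-1]; cv2.imwrite("pics/w2.png",im)
hsv=cv2.cvtColor(im,cv2.COLOR_BGR2HSV); m=((hsv[...,1]>120)&((hsv[...,0]<8)|(hsv[...,0]>172))&(hsv[...,2]>60)).astype(np.uint8)
n,l,s,c=cv2.connectedComponentsWithStats(m); k=[i for i in range(1,n) if s[i,4]>100]
M=R.from_rotvec(o["orientation"]).as_matrix(); print(o["tcp_pos"],o["orientation"],o["qvel"],"y ang",np.degrees(np.arctan2(M[1,1],M[0,1])),M[:,2])
for i in k: print(s[i],c[i],atz("wrist",c[i],.129,o))
E
```

```text
[0.5203 0.1573 0.1913] [-0.217  -3.1338 -0.0006] [-0.0031 -0.0007  0.012  -0.0013 -0.0004  0.0005 -0.0016] y ang 82.07734843309589 [-0.0003  0.0004 -1.    ]
[305 216  25  23 461] [316.731  226.8937] [0.5224 0.1565 0.129 ]
```

Call:
{"method": "step_arm", "body": {"rows": [[0.0023,0.0008,-0.05,0,0,0],[0.0023,0.0008,-0.1,0,0,0],[0.0023,0.0008,-0.135,0,0,0],[0.0023,0.0008,-0.135,0,0,0],[0.0023,0.0008,-0.135,0,0,0]]}}

```text
clock: 2.33
tcp_pos: [0.5213, 0.1568, 0.1098]
orientation: [-0.217, -3.132, 0.002]
contact_force: [0.2, 0.3, 0.6]
grip_width: 0.0854
gripper_force: 0.0
```

Call:
{"method": "step_arm", "body": {"rows": [[0,0,0,0,0,0],[0,0,0,0,0,0],[0,0,0,0,0,0],[0,0,0,0,0,0],[0,0,0,0,0,0]], "jaw": 1, "squeeze": 60}}

```text
clock: 2.75
tcp_pos: [0.5227, 0.1568, 0.1114]
orientation: [0.216, 3.133, 0.001]
contact_force: [-0.5, -0.2, 6.0]
grip_width: 0.0292
gripper_force: 58.9
```

Call:
{"method": "step_arm", "body": {"rows": [[0,0,0,0,0,0],[0,0,0,0,0,0],[0,0,0,0,0,0],[0,0,0,0,0,0],[0,0,0,0,0,0]]}}

```text
clock: 3.17
tcp_pos: [0.5228, 0.1567, 0.1114]
orientation: [0.217, 3.133, 0.001]
contact_force: [-0.8, -0.5, 6.4]
grip_width: 0.029
gripper_force: 59.1
```

Call:
{"method": "step_arm", "body": {"rows": [[0,0,0.03,0,0,0],[0,0,0.075,0,0,0],[0,0,0.12,0,0,0],[0,0,0.165,0,0,0],[0,0,0.185,0,0,0]]}}

```text
clock: 3.58
tcp_pos: [0.5233, 0.157, 0.2248]
orientation: [0.216, 3.13, 0.003]
contact_force: [-0.0, 0.1, -1.9]
grip_width: 0.0287
gripper_force: 60.3
```

Call:
{"method": "step_arm", "body": {"rows": [[0,0,0,0,0,0],[0,0,0,0,0,0],[0,0,0,0,0,0],[0,0,0,0,0,0]]}}

```text
clock: 3.92
tcp_pos: [0.521, 0.1563, 0.2197]
orientation: [-0.216, -3.132, 0.002]
contact_force: [-0.6, -0.5, -1.8]
grip_width: 0.0289
gripper_force: 60.3
```

```bash
python3 - <<'E'
from h import *
o=r.get_obs(); print(o)
t=eyes.grab_frame("side")[:,:,::-1];  cv2.imwrite("pics/s2.png",t)
w=eyes.grab_frame("wrist")[:,:,::-1]; cv2.imwrite("pics/w3.png",w)
u,v=proj("side",[o["tcp_pos"]+[0,0,-.04]])[0].astype(int); a=cv2.resize(t[v-60:v+60,u-50:u+50],(500,600),interpolation=cv2.INTER_CUBIC)
cv2.imwrite("pics/s2c.png",a); print(u-50,v-60)
E
```

```text
{'clock': 3.9167, 'joints': array([-0.5171,  0.2908,  0.1344,  1.9032, -0.047 ,  0.9536,  1.0723]), 'qvel': array([ 0.0008,  0.0014,  0.0017, -0.005 ,  0.0011,  0.0028,  0.0003]), 'tau': array([  0.0162, -45.9522,   2.006 , -26.3336,   0.0119,  -0.0009,
         0.0003]), 'tcp_pos': array([0.521 , 0.1563, 0.2197]), 'orientation': array([-0.2157, -3.1315,  0.0022]), 'contact_force': array([-0.6131, -0.492 , -1.7768]), 'moment': array([-0.0163,  0.0221, -0.0391]), 'gripper_force': 60.27170594665222, 'grip_width': 0.02886703370810074}
257 101
```

View pics/s2c.png

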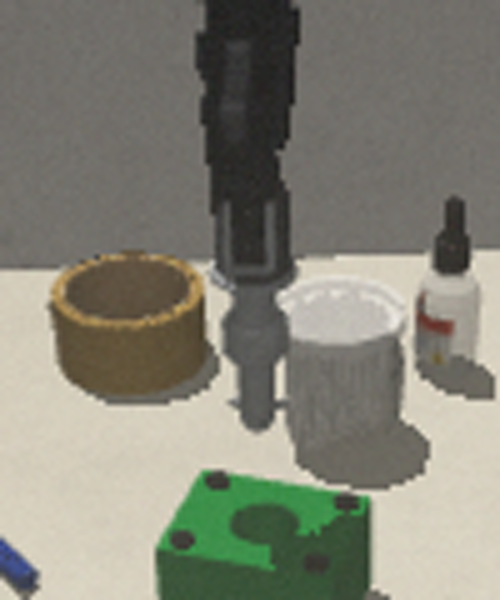

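The screw hangs upright in the jaws. Its tip is at crop (255,428), which is side-view pixel (308,186.6). I'll carry it toward the column and unwind the wrist on the way.

Call:
{"method": "step_arm", "body": {"rows": [[-0.0043,-0.0293,0,0,0,-0.0389],[-0.0087,-0.0586,0,0,0,-0.0778],[-0.013,-0.0878,0,0,0,-0.1167],[-0.0174,-0.1171,0,0,0,-0.1556],[-0.0217,-0.1464,0,0,0,-0.1944]]}}

```text
clock: 4.43
tcp_pos: [0.5085, 0.0679, 0.2206]
orientation: [-1.157, -2.92, 0.001]
contact_force: [-0.2, -0.2, -1.2]
grip_width: 0.029
gripper_force: 60.2
```

Call:
{"method": "step_arm", "body": {"rows": [[-0.0043,-0.0293,0,0,0,-0.0389],[-0.0087,-0.0586,0,0,0,-0.0778],[-0.013,-0.0878,0,0,0,-0.1167],[-0.0174,-0.1171,0,0,0,-0.1556],[-0.0217,-0.1464,0,0,0,-0.1944]]}}

```text
clock: 4.85
tcp_pos: [0.4954, -0.0199, 0.2207]
orientation: [-1.981, -2.437, 0.001]
contact_force: [0.3, -0.0, -1.4]
grip_width: 0.0292
gripper_force: 60.2
```

Call:
{"method": "step_arm", "body": {"rows": [[-0.0043,-0.0293,0,0,0,-0.0389],[-0.0087,-0.0586,0,0,0,-0.0778],[-0.013,-0.0878,0,0,0,-0.1167],[-0.0174,-0.1171,0,0,0,-0.1556],[-0.0217,-0.1464,0,0,0,-0.1944]]}}

```text
clock: 5.27
tcp_pos: [0.4825, -0.1077, 0.2208]
orientation: [-2.623, -1.729, 0.001]
contact_force: [0.3, 0.2, -1.0]
grip_width: 0.0291
gripper_force: 60.2
```

Call:
{"method": "step_arm", "body": {"rows": [[-0.0043,-0.0293,0,0,0,-0.0389],[-0.0087,-0.0586,0,0,0,-0.0778],[-0.013,-0.0878,0,0,0,-0.1167],[-0.0174,-0.1171,0,0,0,-0.1556],[-0.0217,-0.1464,0,0,0,-0.1944]]}}

```text
clock: 5.68
tcp_pos: [0.4695, -0.1954, 0.2208]
orientation: [-3.021, -0.861, 0.001]
contact_force: [0.2, -0.4, -2.0]
grip_width: 0.0292
gripper_force: 60.2
```

Call:
{"method": "step_arm", "body": {"rows": [[0,0,0,0,0,0],[0,0,0,0,0,0],[0,0,0,0,0,0],[0,0,0,0,0,0],[0,0,0,0,0,0]]}}

```text
clock: 6.1
tcp_pos: [0.4702, -0.1938, 0.2211]
orientation: [-3.017, -0.873, 0.0]
contact_force: [-0.4, 0.5, -1.3]
grip_width: 0.0291
gripper_force: 60.3
```

```bash
python3 - <<'E'
from h import *
o=r.get_obs(); print(o["clock"],o["joints"],o["tcp_pos"],o["orientation"],o["moment"])
w=eyes.grab_frame("wrist")[:,:,::-1]; cv2.imwrite("pics/w4.png",w)
np.save("o4.npy",o,allow_pickle=True)
print(proj("wrist",[[.526,-.1596,.084]],o), proj("wrist",[o["tcp_pos"]-[0,0,.106]],o))
t=[.521,.1563]
for d in (.102,.104,.106,.108,.11): print(d,proj("side",[[*t,.2197-d]]))
E
```

```text
6.1 [-0.337   0.2748  0.7271  2.01   -0.2262  0.9368 -0.5007] [ 0.4702 -0.1938  0.2211] [-3.0173 -0.8732  0.0002] [-0.0685  0.0283  0.0667]
[[318.5301 125.4617]] [[317.4932 206.2455]]
0.102 [[308.703  184.0027]]
0.104 [[308.7263 184.7082]]
0.106 [[308.7495 185.4119]]
0.108 [[308.7726 186.1136]]
0.11 [[308.7957 186.8135]]
```

View pics/w4.png

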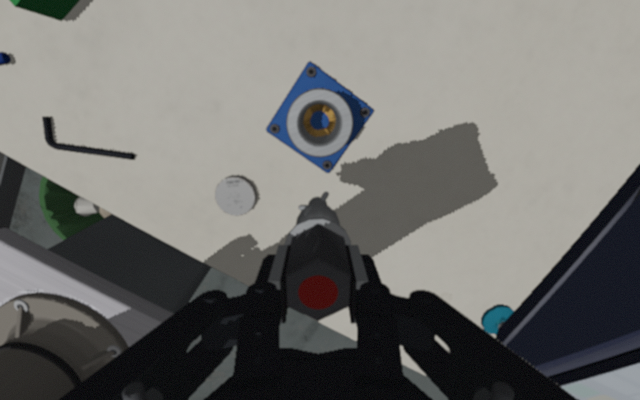

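The column's mouth is at about (320,121) and the brass insert is visible inside it. I'll enlarge that.

```bash
python3 - <<'E'
import cv2
w=cv2.imread("pics/w4.png")[83:158,270:370]
cv2.imwrite("pics/w4c.png",cv2.resize(w,(800,600),interpolation=cv2.INTER_CUBIC))
E
```

```text
(no output)
```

View pics/w4c.png

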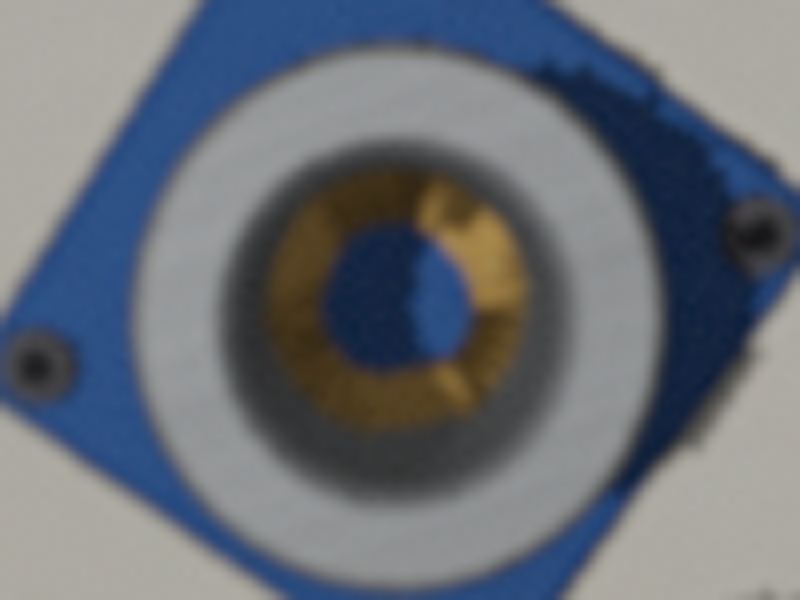

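The outer ring is centred at about crop (399,316), which is full-picture pixel (319.4,122.2).

```bash
python3 - <<'E'
from h import *
o=np.load("o4.npy",allow_pickle=True).item()
for z in (.082,.084,.09): 
    P=[atz("wrist",p,z,o) for p in ((319.4,122.2),(270+133/8-.4,122.2),(270+665/8-.4,122.2))]; print(z,P[0],np.linalg.norm(P[1]-P[2]))
w=cv2.imread("pics/w4.png");hsv=cv2.cvtColor(w,cv2.COLOR_BGR2HSV); m=((hsv[...,1]>120)&((hsv[...,0]<8)|(hsv[...,0]>172))&(hsv[...,2]>60)).astype(np.uint8)
n,l,s,c=cv2.connectedComponentsWithStats(m)
for i in range(1,n):
  if s[i,4]>100: print(s[i],c[i],atz("wrist",c[i],o["tcp_pos"][2]+.018,o)-o["tcp_pos"])
# full-circle fit check of the ring projection
a=np.radians(np.arange(0,360,90)); print(proj("wrist",np.c_[.526+.03*np.cos(a),-.16+.03*np.sin(a),0*a+.084],o))
E
```

```text
0.082 [ 0.5287 -0.1588  0.082 ] 0.059597505118658974
0.084 [ 0.5288 -0.1587  0.084 ] 0.05915237938797596
0.09 [ 0.529  -0.1586  0.09  ] 0.05781700219592714
[299 276  38  33 954] [317.6688 292.0493] [0.0019 0.0008 0.018 ]
[[337.3958  95.713 ]
 [289.9784 107.0119]
 [301.4523 154.1151]
 [346.8149 143.8255]]
```

Call:
{"method": "step_arm", "body": {"rows": [[0.03,0.02,0,0,0,0],[0.07,0.045,0,0,0,0],[0.0965,0.06,0,0,0,0],[0.0965,0.06,-0.02,0,0,0],[0.0965,0.06,-0.035,0,0,0]]}}

```text
clock: 6.57
tcp_pos: [0.5287, -0.1575, 0.1996]
orientation: [3.017, 0.875, 0.0]
contact_force: [-0.1, 0.4, -2.1]
grip_width: 0.0291
gripper_force: 60.3
```

Call:
{"method": "step_arm", "body": {"rows": [[0,0,0,0,0,0],[0,0,0,0,0,0],[0,0,0,0,0,0],[0,0,0,0,0,0]]}}

```text
clock: 6.9
tcp_pos: [0.5276, -0.1594, 0.2008]
orientation: [3.019, 0.868, 0.001]
contact_force: [-0.1, -1.3, -1.6]
grip_width: 0.0289
gripper_force: 60.3
```

```bash
python3 - <<'E'
from h import *
o=r.get_obs(); print(o["clock"],o["joints"],o["tcp_pos"],o["orientation"],o["contact_force"])
w=eyes.grab_frame("wrist")[:,:,::-1]; s=eyes.grab_frame("side")[:,:,::-1]
o2=r.get_obs(); print(o2["tcp_pos"]); np.save("o5.npy",o,allow_pickle=True)
a=cv2.resize(w[120:260,260:380],(400,467),interpolation=cv2.INTER_CUBIC)
b=cv2.resize(s[235:340,276:366],(400,467),interpolation=cv2.INTER_CUBIC)
cv2.imwrite("pics/c5.png",np.hstack([a,b]));cv2.imwrite("pics/w5.png",w);cv2.imwrite("pics/s5.png",s)
E
```

```text
6.9 [-0.3559  0.3808  0.681   1.9346 -0.2973  0.9265 -0.5401] [ 0.5276 -0.1594  0.2008] [3.0192 0.8679 0.001 ] [-0.1133 -1.2502 -1.6155]
[ 0.5278 -0.1591  0.2008]
```

View pics/c5.png

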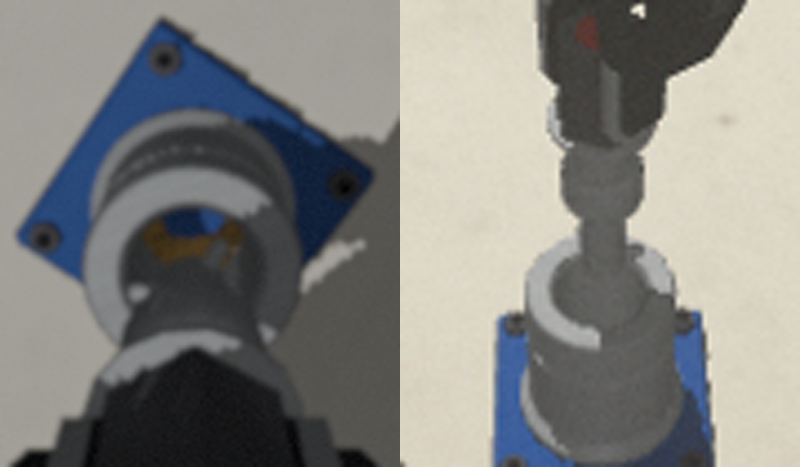

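Seen from the side, the shank sits about 1 mm to +x of the ring centre. I'll correct for that and start lowering.

Call:
{"method": "step_arm", "body": {"rows": [[-0.0013,-0.0007,-0.006,0,0,0],[-0.0013,-0.0007,-0.012,0,0,0],[-0.0013,-0.0007,-0.018,0,0,0],[-0.0013,-0.0007,-0.024,0,0,0],[-0.0013,-0.0007,-0.03,0,0,0]]}}

```text
clock: 7.42
tcp_pos: [0.527, -0.1591, 0.1818]
orientation: [-3.019, -0.87, 0.0]
contact_force: [1.5, 0.8, -1.6]
grip_width: 0.029
gripper_force: 60.3
```

Call:
{"method": "step_arm", "body": {"rows": [[0,0,-0.004,0,0,0],[0,0,-0.008,0,0,0],[0,0,-0.012,0,0,0],[0,0,-0.016,0,0,0],[0,0,-0.02,0,0,0]]}}

```text
clock: 7.83
tcp_pos: [0.5272, -0.1592, 0.1701]
orientation: [3.019, 0.87, 0.0]
contact_force: [-1.0, -0.3, -1.4]
grip_width: 0.0289
gripper_force: 60.3
```

Call:
{"method": "step_arm", "body": {"rows": [[0,0,-0.006,0,0,0],[0,0,-0.012,0,0,0],[0,0,-0.018,0,0,0],[0,0,-0.024,0,0,0],[0,0,-0.03,0,0,0]]}}

```text
clock: 8.25
tcp_pos: [0.5271, -0.1592, 0.1519]
orientation: [3.019, 0.87, -0.0]
contact_force: [0.5, 0.5, -2.0]
grip_width: 0.0289
gripper_force: 60.3
```

Call:
{"method": "step_arm", "body": {"rows": [[0,0,-0.004,0,0,0],[0,0,-0.008,0,0,0],[0,0,-0.012,0,0,0],[0,0,-0.016,0,0,0],[0,0,-0.018,0,0,0]]}}

```text
clock: 8.67
tcp_pos: [0.527, -0.1591, 0.1412]
orientation: [-3.019, -0.87, 0.0]
contact_force: [-0.4, -0.7, -1.4]
grip_width: 0.0291
gripper_force: 60.3
```

Call:
{"method": "step_arm", "body": {"rows": [[0,0,-0.002,0,0,0],[0,0,-0.004,0,0,0],[0,0,-0.006,0,0,0],[0,0,-0.008,0,0,0],[0,0,-0.01,0,0,0]]}}

```text
clock: 9.08
tcp_pos: [0.5271, -0.1592, 0.1354]
orientation: [3.019, 0.87, 0.0]
contact_force: [-0.6, -0.0, -1.3]
grip_width: 0.029
gripper_force: 60.3
```

Call:
{"method": "step_arm", "body": {"rows": [[0,0,-0.001,0,0,0],[0,0,-0.002,0,0,0],[0,0,-0.003,0,0,0],[0,0,-0.004,0,0,0],[0,0,-0.005,0,0,0]]}}

```text
clock: 9.5
tcp_pos: [0.5273, -0.1592, 0.133]
orientation: [-3.019, -0.87, -0.001]
contact_force: [-2.5, 0.8, 7.8]
grip_width: 0.029
gripper_force: 61.5
```

Call:
{"method": "step_arm", "body": {"rows": [[0,0,0,0,0,0.011],[0,0,0,0,0,0.022],[0,0,0,0,0,0.033],[0,0,0,0,0,0.044],[0,0,0,0,0,0.044]]}}

```text
clock: 9.92
tcp_pos: [0.5278, -0.1596, 0.1333]
orientation: [2.95, 1.078, 0.003]
contact_force: [-0.5, 0.1, 5.0]
grip_width: 0.0292
gripper_force: 61.0
```

Call:
{"method": "step_arm", "body": {"rows": [[0,0,0,0,0,0.011],[0,0,0,0,0,0.022],[0,0,0,0,0,0.033],[0,0,0,0,0,0.044],[0,0,0,0,0,0.044]]}}

```text
clock: 10.33
tcp_pos: [0.528, -0.1593, 0.1331]
orientation: [2.869, 1.279, 0.003]
contact_force: [0.6, -0.1, 3.8]
grip_width: 0.0292
gripper_force: 60.7
```

```bash
python3 -c "
from h import *
o=r.get_obs();print(o['moment'],o['contact_force'],o['joints'],R.from_rotvec(o['orientation']).as_matrix()[:,1:])"
```

```text
[ 0.1134 -0.2255 -0.0151] [ 0.6414 -0.0714  3.7915] [-0.2442  0.4592  0.545   1.9832 -0.3319  0.7844 -0.2398] [[ 0.7437  0.0021]
 [-0.6686 -0.0001]
 [ 0.0016 -1.    ]]
```

Call:
{"method": "step_arm", "body": {"rows": [[0,0,-0.0004,0,0,0.011],[0,0,-0.0004,0,0,0.022],[0,0,-0.0004,0,0,0.033],[0,0,-0.0004,0,0,0.044],[0,0,-0.0004,0,0,0.044]]}}

```text
clock: 10.75
tcp_pos: [0.5267, -0.1595, 0.1321]
orientation: [2.775, 1.472, -0.001]
contact_force: [-0.8, -1.9, -0.9]
grip_width: 0.0291
gripper_force: 60.4
```

Call:
{"method": "step_arm", "body": {"rows": [[0,0,-0.001,0,0,0],[0,0,-0.002,0,0,0],[0,0,-0.003,0,0,0],[0,0,-0.004,0,0,0],[0,0,-0.005,0,0,0]]}}

```text
clock: 11.17
tcp_pos: [0.5272, -0.1598, 0.1297]
orientation: [2.775, 1.471, 0.0]
contact_force: [-2.7, -3.0, 7.8]
grip_width: 0.0289
gripper_force: 61.4
```

Call:
{"method": "step_arm", "body": {"rows": [[0,0,0,0,0,0.011],[0,0,0,0,0,0.022],[0,0,0,0,0,0.033],[0,0,0,0,0,0.044],[0,0,0,0,0,0.044]]}}

```text
clock: 11.58
tcp_pos: [0.5271, -0.159, 0.129]
orientation: [-2.666, -1.662, -0.0]
contact_force: [0.2, -1.1, -2.5]
grip_width: 0.029
gripper_force: 60.3
```

Call:
{"method": "step_arm", "body": {"rows": [[0,0,-0.001,0,0,0],[0,0,-0.002,0,0,0],[0,0,-0.003,0,0,0],[0,0,-0.004,0,0,0],[0,0,-0.005,0,0,0]]}}

```text
clock: 12.0
tcp_pos: [0.5271, -0.1591, 0.1262]
orientation: [-2.667, -1.66, 0.0]
contact_force: [-2.1, -2.1, 5.6]
grip_width: 0.0291
gripper_force: 61.1
```

Call:
{"method": "step_arm", "body": {"rows": [[0,0,-0.0002,0,0,0.011],[0,0,-0.0002,0,0,0.022],[0,0,-0.0002,0,0,0.033],[0,0,-0.0002,0,0,0.044],[0,0,-0.0002,0,0,0.044]]}}

```text
clock: 12.42
tcp_pos: [0.5275, -0.1589, 0.1263]
orientation: [2.544, 1.842, 0.001]
contact_force: [0.1, -0.1, 1.5]
grip_width: 0.0292
gripper_force: 60.5
```

Call:
{"method": "step_arm", "body": {"rows": [[0,0,-0.0008,0,0,0.011],[0,0,-0.0008,0,0,0.022],[0,0,-0.0008,0,0,0.033],[0,0,-0.0008,0,0,0.044],[0,0,-0.0008,0,0,0.044]]}}

```text
clock: 12.83
tcp_pos: [0.528, -0.1592, 0.1262]
orientation: [2.412, 2.012, 0.002]
contact_force: [0.0, 0.1, 2.8]
grip_width: 0.0294
gripper_force: 60.8
```

Call:
{"method": "step_arm", "body": {"rows": [[0,0,-0.0006,0,0,0.011],[0,0,-0.0006,0,0,0.022],[0,0,-0.0006,0,0,0.033],[0,0,-0.0006,0,0,0.044],[0,0,-0.0006,0,0,0.044]]}}

```text
clock: 13.25
tcp_pos: [0.5283, -0.1593, 0.1262]
orientation: [2.267, 2.172, 0.003]
contact_force: [1.0, -0.5, 5.9]
grip_width: 0.0291
gripper_force: 61.1
```

Call:
{"method": "step_arm", "body": {"rows": [[0,0,0,0,0,0.011],[0,0,0,0,0,0.022],[0,0,0,0,0,0.033],[0,0,0,0,0,0.044],[0,0,0,0,0,0.044]]}}

```text
clock: 13.67
tcp_pos: [0.5284, -0.1593, 0.1262]
orientation: [2.112, 2.323, 0.003]
contact_force: [0.5, -0.1, 5.3]
grip_width: 0.0291
gripper_force: 61.1
```

Call:
{"method": "step_arm", "body": {"rows": [[0,0,0,0,0,0.011],[0,0,0,0,0,0.022],[0,0,0,0,0,0.033],[0,0,0,0,0,0.044],[0,0,0,0,0,0.044]]}}

```text
clock: 14.08
tcp_pos: [0.5284, -0.1593, 0.1262]
orientation: [1.946, 2.463, 0.002]
contact_force: [0.6, -0.8, 5.1]
grip_width: 0.0291
gripper_force: 61.1
```

Call:
{"method": "step_arm", "body": {"rows": [[0,0,0,0,0,0.011],[0,0,0,0,0,0.022],[0,0,0,0,0,0.033],[0,0,0,0,0,0.044],[0,0,0,0,0,0.044]]}}

```text
clock: 14.5
tcp_pos: [0.5285, -0.1591, 0.1261]
orientation: [1.771, 2.592, 0.002]
contact_force: [1.3, 0.7, 5.1]
grip_width: 0.0289
gripper_force: 61.1
```

Call:
{"method": "step_arm", "body": {"rows": [[0,0,0,0,0,0.011],[0,0,0,0,0,0.022],[0,0,0,0,0,0.033],[0,0,0,0,0,0.044],[0,0,0,0,0,0.044]]}}

```text
clock: 14.92
tcp_pos: [0.5279, -0.159, 0.1257]
orientation: [1.589, 2.709, 0.001]
contact_force: [2.3, 0.7, 4.4]
grip_width: 0.0291
gripper_force: 60.9
```

```bash
python3 -c "
from h import *
o=r.get_obs();print(o['moment'],o['contact_force'],o['joints'])"
```

```text
[-0.0205 -0.4245  0.0632] [2.3122 0.6828 4.3908] [ 0.0034  0.4282  0.222   1.9721 -0.1347  0.7537  0.8141]
```

Call:
{"method": "step_arm", "body": {"rows": [[0,0,0,0,0,0.01],[0,0,0,0,0,0.02],[0,0,0,0,0,0.03],[0,0,0,0,0,0.03]]}}

```text
clock: 15.25
tcp_pos: [0.527, -0.1591, 0.1251]
orientation: [-1.461, -2.781, 0.0]
contact_force: [0.6, -0.8, 1.8]
grip_width: 0.0289
gripper_force: 60.4
```

Call:
{"method": "step_arm", "body": {"rows": [[0,0,0,0,0,0.01],[0,0,0,0,0,0.02],[0,0,-0.001,0,0,0.025],[0,0,-0.0015,0,0,0.025],[0,0,-0.002,0,0,0.025]]}}

```text
clock: 15.67
tcp_pos: [0.5269, -0.1594, 0.1239]
orientation: [-1.351, -2.836, 0.001]
contact_force: [1.5, -1.4, -0.2]
grip_width: 0.0292
gripper_force: 60.4
```

Free again. I'll lower it into the gap.

Call:
{"method": "step_arm", "body": {"rows": [[0,0,-0.001,0,0,0],[0,0,-0.002,0,0,0],[0,0,-0.003,0,0,0],[0,0,-0.004,0,0,0],[0,0,-0.004,0,0,0]]}}

```text
clock: 16.08
tcp_pos: [0.5271, -0.1592, 0.1215]
orientation: [-1.349, -2.837, 0.0]
contact_force: [1.3, -2.2, -1.6]
grip_width: 0.0292
gripper_force: 60.3
```

Call:
{"method": "step_arm", "body": {"rows": [[0,0,-0.0015,0,0,0],[0,0,-0.003,0,0,0],[0,0,-0.0045,0,0,0],[0,0,-0.006,0,0,0],[0,0,-0.0065,0,0,0]]}}

```text
clock: 16.5
tcp_pos: [0.5267, -0.1589, 0.1174]
orientation: [-1.348, -2.837, 0.0]
contact_force: [-0.4, 0.1, -1.3]
grip_width: 0.0295
gripper_force: 60.2
```

Call:
{"method": "step_arm", "body": {"rows": [[0,0,-0.0007,0,0,0],[0,0,-0.0014,0,0,0],[0,0,-0.0021,0,0,0],[0,0,-0.0028,0,0,0],[0,0,-0.0028,0,0,0]]}}

```text
clock: 16.92
tcp_pos: [0.5271, -0.1591, 0.1163]
orientation: [-1.348, -2.837, -0.0]
contact_force: [-0.0, 0.9, 1.0]
grip_width: 0.0292
gripper_force: 60.7
```

```bash
python3 -c "
from h import *
o=r.get_obs();print(o['moment'],o['contact_force'],o['joints'],o['tcp_pos'])"
```

```text
[ 0.1103  0.2431 -0.0035] [-0.0382  0.8914  1.0468] [ 0.0398  0.4393  0.1767  1.976  -0.1118  0.7355  0.9666] [ 0.5271 -0.1591  0.1163]
```

Call:
{"method": "step_arm", "body": {"rows": [[0,0,0.001,0,0,-0.011],[0,0,0.0007,0,0,-0.022],[0,0,0.0003,0,0,-0.033],[0,0,0,0,0,-0.044],[0,0,0,0,0,-0.044]]}}

```text
clock: 17.33
tcp_pos: [0.5272, -0.1591, 0.1163]
orientation: [1.543, 2.736, 0.0]
contact_force: [-0.7, -0.4, 1.4]
grip_width: 0.0288
gripper_force: 60.6
```

```bash
python3 -c "
from h import *
o=r.get_obs();print(o['moment'],o['contact_force'],o['tcp_pos'])"
```

```text
[0.0759 0.1382 0.0301] [-0.7416 -0.3678  1.4116] [ 0.5272 -0.1591  0.1163]
```

Call:
{"method": "step_arm", "body": {"rows": [[0,0,0,0,0,-0.011],[0,0,0,0,0,-0.022],[0,0,0,0,0,-0.033],[0,0,-0.0003,0,0,-0.044],[0,0,-0.0003,0,0,-0.044]]}}

```text
clock: 17.75
tcp_pos: [0.5273, -0.1591, 0.1162]
orientation: [1.726, 2.624, 0.0]
contact_force: [-0.4, 0.3, 2.8]
grip_width: 0.029
gripper_force: 60.8
```

```bash
python3 -c "
from h import *
o=r.get_obs();print(o['moment'],o['contact_force'],o['tcp_pos'])"
```

```text
[ 0.1784  0.1758 -0.0563] [-0.3907  0.2773  2.7718] [ 0.5273 -0.1591  0.1162]
```

Call:
{"method": "step_arm", "body": {"rows": [[0,0,0,0,0,-0.011],[0,0,0,0,0,-0.022],[0,0,-0.0003,0,0,-0.033],[0,0,-0.0006,0,0,-0.044],[0,0,-0.0006,0,0,-0.044]]}}

```text
clock: 18.17
tcp_pos: [0.5274, -0.1591, 0.1158]
orientation: [1.903, 2.499, 0.0]
contact_force: [-0.6, -0.7, 2.2]
grip_width: 0.0291
gripper_force: 60.6
```

```bash
python3 -c "
from h import *
o=r.get_obs();print(o['moment'],o['contact_force'],o['tcp_pos'])"
```

```text
[ 0.0942 -0.0024 -0.0097] [-0.575  -0.7176  2.1691] [ 0.5274 -0.1591  0.1158]
```

Call:
{"method": "step_arm", "body": {"rows": [[0,0,-0.0003,0,0,-0.011],[0,0,-0.0006,0,0,-0.022],[0,0,-0.0008,0,0,-0.033],[0,0,-0.0011,0,0,-0.044],[0,0,-0.0011,0,0,-0.044]]}}

```text
clock: 18.58
tcp_pos: [0.5275, -0.1592, 0.1152]
orientation: [2.07, 2.362, 0.001]
contact_force: [0.3, 0.5, 2.3]
grip_width: 0.029
gripper_force: 60.7
```

Call:
{"method": "step_arm", "body": {"rows": [[0,0,-0.0003,0,0,-0.011],[0,0,-0.0006,0,0,-0.022],[0,0,-0.0008,0,0,-0.033],[0,0,-0.0011,0,0,-0.044],[0,0,-0.0011,0,0,-0.044]]}}

```text
clock: 19.0
tcp_pos: [0.5274, -0.1592, 0.1145]
orientation: [2.228, 2.214, 0.001]
contact_force: [0.3, 0.5, 2.2]
grip_width: 0.0289
gripper_force: 60.7
```

```bash
python3 -c "
from h import *
o=r.get_obs();print(o['moment'],o['contact_force'],o['tcp_pos'])"
```

```text
[ 0.0249 -0.0161 -0.046 ] [0.2852 0.4888 2.2405] [ 0.5274 -0.1592  0.1145]
```

Call:
{"method": "step_arm", "body": {"rows": [[0,0,-0.0003,0,0,-0.011],[0,0,-0.0006,0,0,-0.022],[0,0,-0.0008,0,0,-0.033],[0,0,-0.0011,0,0,-0.044],[0,0,-0.0011,0,0,-0.044]]}}

```text
clock: 19.42
tcp_pos: [0.5273, -0.1592, 0.1137]
orientation: [2.375, 2.055, 0.0]
contact_force: [0.2, -0.1, 2.4]
grip_width: 0.029
gripper_force: 60.7
```

Call:
{"method": "step_arm", "body": {"rows": [[0,0,-0.0003,0,0,-0.011],[0,0,-0.0006,0,0,-0.022],[0,0,-0.0008,0,0,-0.033],[0,0,-0.0011,0,0,-0.044],[0,0,-0.0011,0,0,-0.044]]}}

```text
clock: 19.83
tcp_pos: [0.5273, -0.1593, 0.1131]
orientation: [2.512, 1.886, 0.0]
contact_force: [-0.8, -0.1, 3.2]
grip_width: 0.0289
gripper_force: 60.8
```

```bash
python3 -c "
from h import *
o=r.get_obs();print(o['moment'],o['contact_force'],o['tcp_pos'],o['joints'])"
```

```text
[-0.0119  0.0073 -0.044 ] [-0.825  -0.0822  3.2236] [ 0.5273 -0.1593  0.1131] [-0.1493  0.4697  0.4211  1.9904 -0.2789  0.7366  0.1571]
```

Call:
{"method": "step_arm", "body": {"rows": [[0,0,-0.0002,0,0,-0.008],[0,0,-0.0004,0,0,-0.016],[0,0,-0.0005,0,0,-0.022],[0,0,-0.0005,0,0,-0.022]]}}

```text
clock: 20.17
tcp_pos: [0.5272, -0.1592, 0.1127]
orientation: [2.578, 1.796, 0.0]
contact_force: [1.0, 1.3, 2.7]
grip_width: 0.0292
gripper_force: 60.8
```

```bash
cat > m.py <<'E'
from h import *
o=r.get_obs();M=R.from_rotvec(o['orientation']).as_matrix()
print(o['moment'],o['contact_force'],o['tcp_pos'],"yaw",np.degrees(np.arctan2(M[1,1],M[0,1])),"q7",o['joints'][6],'tau7',o['tau'][6])
E
python3 m.py
```

```text
[0.0376 0.0334 0.0238] [1.0241 1.3147 2.6934] [ 0.5272 -0.1592  0.1127] yaw -20.27880274501588 q7 0.09836829373299356 tau7 -0.21570981480181217
```

Call:
{"method": "step_arm", "body": {"rows": [[0,0,-0.0002,0,0,-0.008],[0,0,-0.0004,0,0,-0.016],[0,0,-0.0006,0,0,-0.022],[0,0,-0.0006,0,0,-0.022]]}}

```text
clock: 20.5
tcp_pos: [0.5271, -0.1592, 0.1123]
orientation: [2.639, 1.705, -0.0]
contact_force: [-1.2, 0.6, 3.9]
grip_width: 0.0292
gripper_force: 61.0
```

```bash
python3 m.py
```

```text
[0.0434 0.0751 0.0544] [-1.23    0.5714  3.9425] [ 0.5271 -0.1592  0.1123] yaw -24.2787151763478 q7 0.04121418796512861 tau7 -0.23109676782041788
```

Call:
{"method": "step_arm", "body": {"rows": [[0,0,-0.0002,0,0,-0.008],[0,0,-0.0004,0,0,-0.016],[0,0,-0.0005,0,0,-0.022],[0,0,-0.0005,0,0,-0.022]]}}

```text
clock: 20.83
tcp_pos: [0.527, -0.1595, 0.112]
orientation: [2.696, 1.612, -0.0]
contact_force: [-1.0, -1.3, 4.0]
grip_width: 0.029
gripper_force: 61.0
```

```bash
python3 m.py
```

```text
[-0.2898  0.167   0.0672] [-1.014  -1.3241  4.0184] [ 0.527  -0.1595  0.112 ] yaw -28.253651220037366 q7 -0.015356078088728393 tau7 -0.24221976287662983
```

Call:
{"method": "step_arm", "body": {"rows": [[0,0,-0.0001,0,0,-0.006],[0,0,-0.0002,0,0,-0.012],[0,0,-0.0003,0,0,-0.018],[0,0,-0.0003,0,0,-0.018]]}}

```text
clock: 21.17
tcp_pos: [0.5269, -0.1595, 0.1117]
orientation: [2.741, 1.535, -0.001]
contact_force: [-2.0, -2.8, 3.1]
grip_width: 0.0292
gripper_force: 60.8
```

```bash
python3 m.py
```

```text
[-0.6629  0.2961  0.043 ] [-2.0227 -2.8093  3.1399] [ 0.5269 -0.1595  0.1117] yaw -31.490324187250764 q7 -0.06143102370921881 tau7 -0.26606191881000996
```

Call:
{"method": "step_arm", "body": {"rows": [[0,0,-0.0001,0,0,-0.006],[0,0,-0.0002,0,0,-0.012],[0,0,-0.0004,0,0,-0.018],[0,0,-0.0004,0,0,-0.018]]}}

```text
clock: 21.5
tcp_pos: [0.527, -0.1595, 0.1117]
orientation: [2.783, 1.457, -0.001]
contact_force: [-1.4, -3.0, 5.0]
grip_width: 0.0288
gripper_force: 61.0
```

```bash
python3 m.py
```

```text
[-0.9076  0.5993  0.3275] [-1.407  -2.9943  4.9641] [ 0.527  -0.1595  0.1117] yaw -34.729079705285024 q7 -0.10756747582680869 tau7 -0.48491181805729866
```

Call:
{"method": "step_arm", "body": {"rows": [[0,0,0.0001,0,0,-0.002],[0,0,0.0002,0,0,-0.004],[0,0,0.0002,0,0,-0.004]]}}

```text
clock: 21.75
tcp_pos: [0.527, -0.1595, 0.1117]
orientation: [2.791, 1.441, -0.001]
contact_force: [-1.5, -3.8, 3.0]
grip_width: 0.0294
gripper_force: 60.9
```

```bash
python3 m.py
```

```text
[-1.1993  0.5829  0.4051] [-1.5213 -3.7529  3.0392] [ 0.527  -0.1595  0.1117] yaw -35.390075792492176 q7 -0.11708758240510922 tau7 -0.48764543607831
```

The moment has ramped stiffly to 0.405 N m at home depth, so the screw is snug. I'll let go and lift clear.

Call:
{"method": "step_arm", "body": {"rows": [[0,0,0,0,0,0],[0,0,0,0,0,0],[0,0,0,0,0,0],[0,0,0,0,0,0],[0,0,0,0,0,0]], "jaw": 0}}

```text
clock: 22.17
tcp_pos: [0.5272, -0.1587, 0.1116]
orientation: [-2.791, -1.442, -0.0]
contact_force: [0.7, 0.3, -0.2]
grip_width: 0.0853
gripper_force: 0.0
```

Call:
{"method": "step_arm", "body": {"rows": [[0,0,0.02,0,0,0],[0,0,0.06,0,0,0],[0,0,0.11,0,0,0],[0,0,0.16,0,0,0],[0,0,0.18,0,0,0]]}}

```text
clock: 22.58
tcp_pos: [0.5288, -0.1601, 0.2243]
orientation: [2.789, 1.439, 0.008]
contact_force: [0.8, -1.1, 0.3]
grip_width: 0.0856
gripper_force: 0.0
```

Call:
{"method": "step_arm", "body": {"rows": [[0,0,0,0,0,0],[0,0,0,0,0,0],[0,0,0,0,0,0],[0,0,0,0,0,0]]}}

```text
clock: 22.92
tcp_pos: [0.5262, -0.1588, 0.2185]
orientation: [-2.79, -1.441, 0.003]
contact_force: [-0.6, -0.6, 0.5]
grip_width: 0.086
gripper_force: 0.0
```

```bash
python3 - <<'E'
from h import *
o=r.get_obs(); print(o["clock"],o["tcp_pos"],o["contact_force"])
w=eyes.grab_frame("wrist")[:,:,::-1]; s=eyes.grab_frame("side")[:,:,::-1]
a=cv2.resize(w[130:270,260:380],(400,467),interpolation=cv2.INTER_CUBIC)
b=cv2.resize(s[235:340,276:366],(400,467),interpolation=cv2.INTER_CUBIC)
cv2.imwrite("pics/c6.png",np.hstack([a,b]))
E
```

```text
22.9167 [ 0.5262 -0.1588  0.2185] [-0.5778 -0.6156  0.4896]
```

View pics/c6.png

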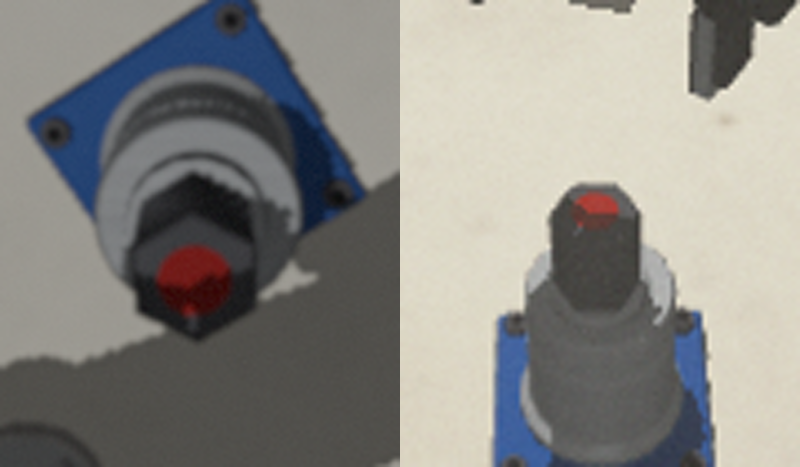

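The screw is seated upright with its flange just above the mouth, the hex is aligned with the jaws so it did not slip, and the gripper is clear.

```bash
python3 -c "
from bench import r
print(r.hand_in())"
```

```text
the job is handed in; nothing more can be done
None
```

The job is handed in: turned backwards under light pressure, the screw dropped into the thread start, and I then ran it clockwise to its end stop, left it snug at about 0.4 N m and let go; nothing else was touched, at about 23 s on the clock.

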